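# Seat the canister lid and bring the canister to the front of the carousel

### The arm

A 7-joint arm with a two-finger parallel gripper is mounted at the origin on a cart in front of the work surface, level with it; the furniture and walls round the work are solid. World frame = base frame: x ahead of the robot, y to its left, z up, the work surface at z = 0. Lengths are in m, angles in rad, forces in N, time in s.
With the tool pointing down it reaches from about 0.4 to 0.9 m from the base axis. Payload 5.6 kg.
Tool frame: the origin (TCP) lies between the finger pads; the fingertips stand 19 mm ahead of it and the grasp point (between the pads) is the TCP (env.tcp_to_tips is the distance from the TCP to the fingertips, in m); z points along the fingers, x is the direction in which the jaws open and shut, and the axes are right-handed (so a half turn about z gives the same grasp; the last joint's range is limited). The gripper opens to 92 mm and grips with 3 to 60 N. Pads are 20 mm wide; open, the fingers measure 128 mm over their backs; the gripper's body (75 mm by 189 mm) begins 69 mm behind the grasp point.
Start: joints at [-1.248, 0.468, -0.012, 1.603, 0.006, 1.071, -0.056], TCP at [0.233, 0.607, 0.234] pointing down, gripper open.
Joint ranges: [-2.53, 2.53], [-0.31, 2.02], [-1.57, 1.55], [0.28, 2.44], [-1.29, 4.43], [0.15, 1.84], [-2.92, 2.92]. Speed limits (rad/s): [2.57, 2.57, 3.14, 3.14, 3.14, 3.14, 3.14].

### API

Orientations are given as [roll, pitch, yaw] about the fixed x, y, z axes, in that order (R = Rz(yaw) Ry(pitch) Rx(roll)).
In Python, from station import read_state, snapshot, camera_model, job, env gives the robot as it stands. The module is installed in compiled form; this text tells all that it offers.
- The arm moves only by the shell command python3 -m crank 'ROWS' [FORCE]. ROWS is text: rows parted by semicolons, each of 7 numbers parted by spaces: the opening, from 0 (shut) to 1 (fully open), then the shift along the tool's x, y, z in cm, then the turn, a rotation vector about the tool's x, y, z in degrees. A call has 1 to 12 rows; each row is the pose to reach, as a shift and turn from the pose commanded when the call began, along the tool's axes at that moment; what a row does not reach only later rows make up. A row lasts 1/12 s, in which the tool goes at most 41.7 mm and 7.16 degrees, less where a joint would pass 70% of its speed; a pose out of reach is approached as far as the arm can. A call with a gripper value outside its range is refused whole. The fingers move at their own pace and stop on an object; FORCE is the grip in N (left out, the last holds). Time passes only in rows, so rows that repeat a pose let the fingers close. It gives the time, the measured TCP pose, the force and the opening at its end, in the units of the state.
- read_state(): the state, without advancing time (a new reading comes with each control period).
- snapshot(name): name is "side" or "top" or "wrist"; returns the picture (400x640x3 uint8, red, green, blue); there is no depth.
- camera_model(name): a dict with "camera_matrix" (3x3 intrinsics, pixels), "k1" (the pictures are not rectified: a ray, as slopes to the right and down, at radius r is drawn at 1 + k1 r^2 times it, then the intrinsics apply), "extrinsics" (4x4, takes a point from camera to world coordinates); the wrist camera has in their place "tool_from_camera" (4x4, takes a point from camera to tool coordinates, whose origin is the TCP and whose axes are the tool frame's). Camera axes: x right, y up, looking along -z (the intrinsics and any distortion apply to the point x, -y, -z); pixel columns grow to the right and rows downward; lengths in m; the calibration is good to about 2 mm. A picture is of the moment at which its call begins: read the wrist's pose just before it. camera_model takes no time and is no camera call.
- job.job_done(): hands the job in, once; it reports no verdict.
The state is a dict: "time": time; "qpos": joint angles; "joint_vel": joint speeds; "joint_efforts": joint torques, N m; "ee_pos": TCP position; "orientation": TCP orientation; "force": force on the tool from outside, world axes, zero at the start; "wrist_torque": the same for the moment, N m; "grip_width": finger opening in m.
Only numpy, scipy, OpenCV 4.12 (cv2) and the standard library are available. Lean on these libraries where they do the work, as an engineer would, in place of code of your own. Each camera call takes 0.05 s, during which the arm holds its last target. There are 200 camera calls.

### The job

The lid of the white canister on the spice carousel is not fully home: first press it straight down until it is fully seated. Then take the grip bar on top of the carousel and turn the carousel until the canister stands squarely over the white tongue that marks the front of the foot, and finish there still gripping the bar, holding the carousel still. Leave the things standing round the carousel where they are.

Things in the scene. Friction and masses are not known exactly. Their poses are not given: they have to be found in the camera images.
- carousel_base: fixed round white-painted foot of the carousel, 184 mm across, 12 mm high, under the wider turning platter. Origin: centre of the underside, on the vertical turning axis. Its own -x axis is the front: a white tongue 22 mm wide, 9 mm high, sticks out there from under the platter, its round 36 mm end reaching 130 mm from the axis. The foot stands turned by up to 0.4 rad, so the tongue points roughly, not exactly, at the robot
- platter (a joint): turn of the carousel, rad, positive anticlockwise seen from above; 0 or a whole turn puts the canister exactly over the front tongue. Starts between 1.4 and 4.88; either way round will do (stops at -7 and 7). Light friction (0.1 N m): it stays where it is left. The wooden platter is 216 mm across, its top 28 mm above the worktop, with a rail round it to 42 mm
- canister: white ceramic canister, 62 mm across, 85 mm tall without its lid, origin at the centre of its underside. One of four containers on the platter, a quarter turn apart, 66 mm from the axis: opposite it a green tea tin (98 mm tall), beside it a small spice jar (98 mm) and a wide clear jar (97 mm). All are fixed in their seats and turn with the platter
- grip_bar: wooden grip bar on a 16 mm post at the centre of the carousel, above the jars: 62 mm long along its own x, 16 mm thick along its y, 36 mm high; underside 164 mm, top 200 mm above the worktop. Origin: centre of its underside, on the turning axis. It turns with the carousel, its own -x axis pointing to the canister
- bar_center (a point): centre of the grip bar, 182 mm above the worktop, on the turning axis
- canister_lid (a joint): how far the canister's lid stands up from its seat, m: 0 is fully home, at most 0.008. It slides only straight up and down and stays where it is left; pushing it down takes about 6 N, and it then meets a firm stop
- lid_top (a point): top centre of the mushroom knob (32 mm across) of the wooden lid (63 mm across) on the white ceramic canister (62 mm across), 66 mm from the turning axis. With the lid fully home this point is 143 mm above the worktop
- jigger: bystander: copper double jigger, 43 mm across, 84 mm tall, loose; origin at the centre of its underside
- muddler: bystander: dark wooden muddler lying down, 210 mm long along its y axis, 38 mm thick, loose; origin under its middle
- lime: bystander: lime, 60x48x48 mm, loose; origin at its underside
- bitters: bystander: small brown bottle, 43 mm across, 142 mm tall, loose; origin at the centre of its underside

How it is judged:
On the way, in this order (a step that is already met when the one before it is completed fails the run):
1. the canister's lid is pressed fully home (value of joint canister_lid below 0.0015 m), for 0.2 s.
2. the canister stands over the front tongue and the fingers hold the grip bar (y of lid_top in the frame of carousel_base between -0.008 and 0.008 m and x of lid_top in the frame of carousel_base below -0.05 m and contact force between the fingers and grip_bar above 1.5 N), for 0.2 s.
At the end, for the whole second after the job is handed in: The lid is within 1.5 mm of fully home; the canister's centre is within 8 mm (about 7 degrees) to either side of the front tongue's line, on the tongue's side; the carousel turns slower than 0.05 rad/s; and the fingers are still holding the grip bar with more than 1.5 N (all of step 2 and value of joint canister_lid below 0.0015 m and velocity of joint platter between -0.05 and 0.05 rad/s); the arm keeps its last pose, push and grip.
It fails at once if the canister was brought to the front with its lid still up (value of joint canister_lid above 0.003 m and y of lid_top in the frame of carousel_base between -0.008 and 0.008 m and x of lid_top in the frame of carousel_base below -0.05 m).
It fails at once if the jigger was displaced by more than 3 cm (distance of jigger from where it was at the start of the episode above 0.03 m).
It fails at once if the muddler was displaced by more than 3 cm (distance of muddler from where it was at the start of the episode above 0.03 m).
It fails at once if the lime was displaced by more than 3 cm (distance of lime from where it was at the start of the episode above 0.03 m).
It fails at once if the bitters bottle was displaced by more than 3 cm (distance of bitters from where it was at the start of the episode above 0.03 m).
It also fails if it takes over 72 s, if anything falls off the work surface, if the arm or the gripper's body presses on something with over 40 N, if the wrist force passes 120 N, or if a joint passes its speed limit or range.

## Working session

There is one attempt and no reset: what is moved stays moved. The work goes in short steps, Python scripts to look and compute and a shell command to move; the robot and the scene stay as the last step left them, time stands still between calls to the robot, and variables do not carry over. Pictures are saved under pics/ and viewed, about 8 in all and at most 12, crops included, and the job is handed in when it is done.

```bash
mkdir -p pics
cat > h.py <<'E'
import numpy as np, cv2
from station import read_state, snapshot, camera_model, job, env
from scipy.spatial.transform import Rotation as R
def save(n,f):
    s=read_state(); im=snapshot(n); cv2.imwrite('pics/'+f,im[:,:,::-1]); return s,im
def ext(n,s=None):
    c=camera_model(n)
    if 'extrinsics' in c: return c,np.array(c['extrinsics'])
    T=np.eye(4); T[:3,:3]=R.from_euler('xyz',s['orientation']).as_matrix(); T[:3,3]=s['ee_pos']
    return c,T@np.array(c['tool_from_camera'])
def pt(n,u,v,z,s=None):
    c,E=ext(n,s); K=np.array(c['camera_matrix'])
    p=cv2.undistortPoints(np.array([[[u,v]]],float),K,np.array([c['k1'],0,0,0.]))[0,0]
    d=E[:3,:3]@[p[0],-p[1],-1]; o=E[:3,3]
    return o+d*(z-o[2])/d[2]
def px(n,P,s=None):
    c,E=ext(n,s); q=np.linalg.inv(E)@np.append(P,1); q=np.array([[[q[0],-q[1],-q[2]]]])
    return cv2.projectPoints(q,np.zeros(3),np.zeros(3),np.array(c['camera_matrix']),np.array([c['k1'],0,0,0.]))[0].ravel()
E
python3 - <<'E'
from h import *
s,_=save('top','t1.png'); save('side','s1.png'); print(s)
for n in('top','side'): print(ext(n))
E
```

```text
{'time': 0.0, 'qpos': array([-1.2480108 ,  0.46838328, -0.0116015 ,  1.60361973,  0.00601207,
        1.07140223, -0.0563046 ]), 'joint_vel': array([ 0.00030422, -0.00042592,  0.00054939,  0.00091464, -0.00088507,
        0.00067617, -0.00033158]), 'joint_efforts': array([ 1.52466131e-03, -5.20554399e+01, -1.19409754e-02, -2.43754971e+01,
       -5.66281902e-02,  1.68658106e-02,  1.57242948e-04]), 'ee_pos': array([0.23236395, 0.60645639, 0.23263798]), 'orientation': array([3.14145729e+00, 1.77316285e-03, 1.20494670e+00]), 'force': array([-0.26424335,  0.64851756, -0.26126825]), 'wrist_torque': array([-0.04920667,  0.04426368, -0.02173672]), 'grip_width': 0.0917790231497334}
({'camera_matrix': array([[403.28217121,   0.        , 322.43122877],
       [  0.        , 403.28217121, 205.01459478],
       [  0.        ,   0.        ,   1.        ]]), 'k1': 0.005438158737236437, 'extrinsics': array([[ 0.02343096,  0.99270306, -0.1182862 ,  0.32073091],
       [-0.99969793,  0.02238768, -0.01014116,  0.03298154],
       [-0.007419  ,  0.11848809,  0.99292776,  1.29820432],
       [ 0.       
[... 299 characters left out ...]
ra_matrix': array([[416.58358821,   0.        , 320.02270957],
       [  0.        , 416.58358821, 202.11996425],
       [  0.        ,   0.        ,   1.        ]]), 'k1': -0.0942197780896703, 'extrinsics': array([[ 0.89616024,  0.25565669, -0.36267958,  0.09208419],
       [-0.44372746,  0.519382  , -0.73030698, -0.69473047],
       [ 0.00166138,  0.81540297,  0.57889139,  0.70639369],
       [ 0.        ,  0.        ,  0.        ,  1.        ]])}, array([[ 0.89616024,  0.25565669, -0.36267958,  0.09208419],
       [-0.44372746,  0.519382  , -0.73030698, -0.69473047],
       [ 0.00166138,  0.81540297,  0.57889139,  0.70639369],
       [ 0.        ,  0.        ,  0.        ,  1.        ]]))
```

View pics/t1.png

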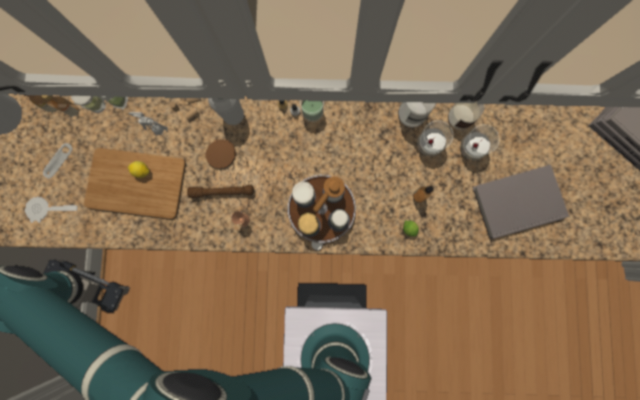

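View pics/s1.png

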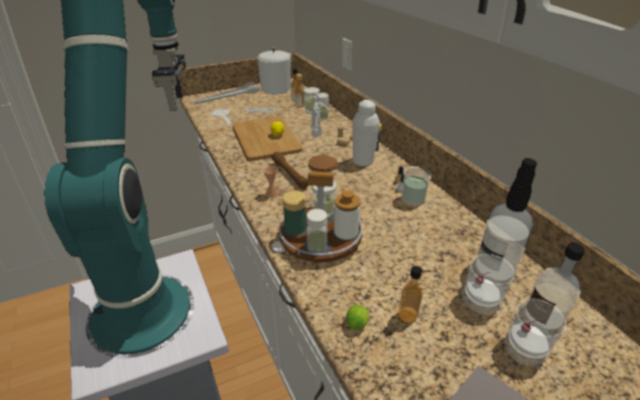

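The top view puts the carousel at about (322,208). Its tongue is near (316,246), and the wooden-lidded canister is near (335,188), towards the back right. I'll enlarge both views.

Run:
```python
import cv2,numpy as np
a=cv2.imread('pics/t1.png')[165:260,275:370]; b=cv2.imread('pics/s1.png')[145:265,265:375]
a=cv2.resize(a,(475,475),interpolation=2)[:475]; b=cv2.resize(b,None,fx=3,fy=3,interpolation=2)
o=np.zeros((475,805-5,3),np.uint8); o[:475,:475]=a; b=b[:360,:325]; o[:360,475:475+b.shape[1]]=b
cv2.imwrite('pics/c1.png',o)
```

```text
(no output)
```

View pics/c1.png

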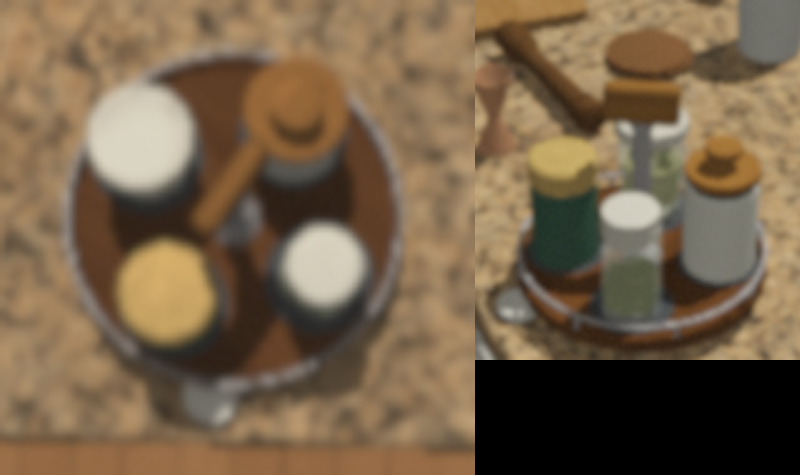

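Run:
```python
from h import *
f=lambda u,v,z:pt('top',275+u/5,165+v/5,z)
C=f(235.5,219,.042);T=f(210,405,.009);tip=f(208,425,.009);K=f(299,106,.149);B=f(235,184,.2)
print(C,T,tip,K,B)
g=lambda u,v,z:pt('side',265+(u-475)/3,145+v/3,z)
print('side',g(722,142,.149),g(516,305,.009),g(643,87,.2))
ang=lambda a,b:np.arctan2(*(a-b)[1::-1])
for c in (C,B): print(np.linalg.norm((T-c)[:2]),np.linalg.norm((tip-c)[:2]),np.linalg.norm((K-c)[:2]),np.degrees([ang(T,c),ang(K,c)]))
for a,n in (((239,220),'jig'),((220,192),'mud'),((411,229),'lime'),((420,197),'bit')): print(n,pt('top',*a,.03))
```

```text
[0.45841451 0.04656944 0.042     ] [0.34265462 0.06034544 0.009     ] [0.32998413 0.06129954 0.009     ] [0.51309426 0.01032056 0.149     ] [0.46041674 0.04558971 0.2       ]
side [0.51785159 0.01584504 0.149     ] [0.34966272 0.05746547 0.009     ] [0.46141968 0.04417711 0.2       ]
0.1165767118063066 0.12927234050321396 0.06560379077262297 [173.21343769 -33.54161585]
0.11868297390177619 0.1313752816273139 0.0633942804333584 [172.85799601 -33.80347253]
jig [0.41823634 0.30816954 0.03      ]
mud [0.50618091 0.37300776 0.03      ]
lime [ 0.40227995 -0.23377865  0.03      ]
bit [ 0.50434182 -0.26248261  0.03      ]
```

```bash
cat >> h.py <<'E'
def shift(P,yaw=None):
    s=read_state(); r=R.from_euler('xyz',s['orientation']).as_matrix()
    print('pos',s['ee_pos'],'yaw',np.degrees(s['orientation']),'shift cm',100*r.T@(np.array(P)-s['ee_pos']), 'q',s['qpos'],'F',s['force'])
    if yaw is not None: print('turn z deg',-((yaw-np.degrees(s['orientation'][2])+180)%360-180))
E
python3 -c "
from h import *
shift([.515,.013,.27],56.4)"
```

```text
pos [0.23238354 0.60652415 0.23275207] yaw [1.79992888e+02 8.96194778e-02 6.90378019e+01] shift cm [-45.31938683  47.62509008  -3.64799985] q [-1.24801345  0.46828684 -0.01160251  1.60349528  0.00601132  1.07141381
 -0.05631691] F [-0.67096548  0.07564419 -0.06094539]
turn z deg 12.6378019077506
```

```bash
python3 -m crank '0.5 -1 1 -3 0 0 0;0.5 -3 3 -4 0 0 0;0 -5.5 6 -5 0 0 2;0 -8 8.5 -5 0 0 4;0 -10.5 11 -5 0 0 6;0 -13 13.5 -5 0 0 8;0 -15.5 16 -5 0 0 10;0 -18 18.5 -5 0 0 12;0 -20.5 21 -5 0 0 12.6;0 -23 23.5 -5 0 0 12.6;0 -25 26 -5 0 0 12.6;0 -25 26 -5 0 0 12.6' 20; python3 -c "
from h import *
shift([.515,.013,.27],56.4)"
```

```text
time: 1.1
ee_pos: [0.3889, 0.2744, 0.2837]
orientation: [3.14, 0.001, 0.976]
force: [-0.1, -0.2, 0.3]
grip_width: 0.0141
pos [0.38889431 0.27444254 0.28368716] yaw [1.79887321e+02 5.57987748e-02 5.59057141e+01] shift cm [-14.58020635  25.09557752   1.43227162] q [-0.86141015  0.11091396  0.1900422   1.96782778 -0.02142242  1.06527137
  0.31361388] F [-0.05800833 -0.16976102  0.27953476]
turn z deg -0.4942858858100294
```

```bash
python3 -m crank '0 -2 3.5 0 0 0 0;0 -4 6.5 0 0 0 0;0 -6 9.5 0 0 0 0;0 -8 12.5 0 0 0 0;0 -9.5 16 0 0 0 0;0 -11 19 0 0 0 0;0 -13 22 .5 0 0 0;0 -14.6 25.1 1 0 0 0;0 -14.6 25.1 1.4 0 0 0;0 -14.6 25.1 1.4 0 0 0;0 -14.6 25.1 1.4 0 0 0'; python3 -c "
from h import *
shift([.515,.013,.27],56.4)
s,im=save('wrist','w1.png'); save('top','t2.png')
print(px('wrist',[.515,.013,.149],s),px('wrist',[.46,.046,.2],s))"
```

```text
time: 2.02
ee_pos: [0.5138, 0.0211, 0.269]
orientation: [-3.14, 0.001, 0.986]
force: [-0.4, 0.3, 0.7]
grip_width: 0.0004
pos [0.51377759 0.02108174 0.26902066] yaw [-1.79917897e+02  4.01395736e-02  5.64743267e+01] shift cm [-0.60627795  0.5481277  -0.09829482] q [-0.4813022   0.2001589   0.43256824  1.91532271 -0.09670425  1.04772424
  0.97785596] F [-0.44652983  0.32888603  0.69893872]
turn z deg 0.07432673858582461
[315.06574041 209.86310597] [308.79842811 143.17959932]
```

View pics/w1.png

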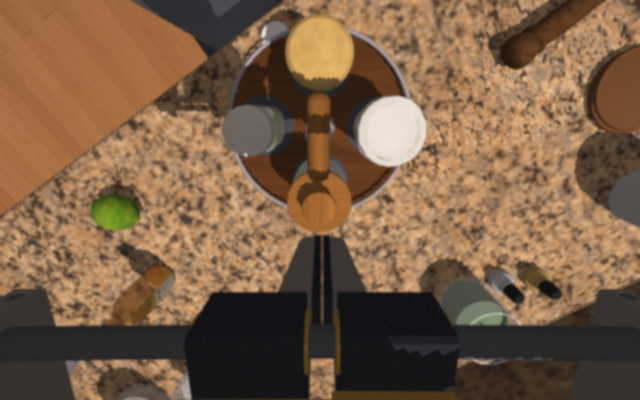

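Wrist view: the knob centre is at (319,206) and the bar runs from (319,95) to (317,170). The tongue end is at about (275,33), and the fingers are just outside the knob.

Run:
```python
from h import *
s=read_state()
K=pt('wrist',319,206,.149,s);B=pt('wrist',318,133,.2,s);L=pt('wrist',319,203,.13,s);T=pt('wrist',275,31,.009,s)
print(K,B,L,T); 
for c in(B,):print(np.linalg.norm((K-c)[:2]),np.linalg.norm((T-c)[:2]),[np.degrees(np.arctan2(*(q-c)[1::-1])) for q in(K,T)])
shift([K[0],K[1],.19])
```

```text
[0.51440604 0.01866534 0.149     ] [0.45803152 0.05568445 0.2       ] [0.51670157 0.0169918  0.13      ] [0.34477645 0.0689938  0.009     ]
0.06744257476367665 0.1140344297086065 [np.float64(-33.291459058432274), np.float64(173.29753640829625)]
pos [0.5139437  0.02185993 0.26958312] yaw [-1.79965218e+02 -1.96340807e-02  5.65911191e+01] shift cm [-0.24394256  0.21932309  7.95809731] q [-0.48246898  0.19912894  0.43218548  1.91508263 -0.09653668  1.04757775
  0.97824884] F [ 0.18610854 -0.24259149  0.11012639]
```

```bash
python3 -m crank '0 0 0 0 0 0 0;0 0 0 0 0 0 0'
python3 - <<'E'
from h import *
s,im=save('wrist','w2.png'); s2,t=save('side','s2.png');_,tt=save('top','t3.png')
print(s['ee_pos'],s2['ee_pos'],camera_model('wrist'))
r=R.from_euler('xyz',s['orientation']).as_matrix(); tip=s['ee_pos']+r@[0,0,.019]
print('tip',[ (n,px(n,tip,s)) for n in('wrist','side','top')])
for n in('side',): print(px(n,[.5145,.0187,.149]),px(n,[.515,.012,.149]))
a=t[130:250,270:390,::-1]; a=cv2.resize(a,None,fx=4,fy=4,interpolation=2)
b=im[170:290,280:360,::-1]; b=cv2.resize(b,None,fx=4,fy=4,interpolation=2)
cv2.imwrite('pics/c2.png',np.hstack([a,b]))
E
```

```text
time: 2.28
ee_pos: [0.5142, 0.0213, 0.2699]
orientation: [3.142, -0.001, 0.987]
force: [-1.1, 0.6, -0.2]
grip_width: 0.0004
[0.51417369 0.02133316 0.2698753 ] [0.51421542 0.02105747 0.26983291] {'camera_matrix': array([[317.43356279,   0.        , 321.67821506],
       [  0.        , 317.43356279, 201.85856874],
       [  0.        ,   0.        ,   1.        ]]), 'k1': 0.01988457742029181, 'tool_from_camera': array([[ 9.99999055e-01,  9.75225668e-04, -9.69497147e-04,
        -3.36164443e-04],
       [ 6.63105863e-04, -9.59614762e-01, -2.81316672e-01,
        -8.10647511e-02],
       [-1.20469101e-03,  2.81315763e-01, -9.59614501e-01,
        -1.50372392e-01],
       [ 0.00000000e+00,  0.00000000e+00,  0.00000000e+00,
         1.00000000e+00]])}
tip [('wrist', array([321.99674069, 253.51347382])), ('side', array([346.47470604, 154.14621372])), ('top', array([331.51540474, 179.32879961]))]
[345.5270725  192.07991794] [347.08315503 193.43933304]
```

View pics/c2.png

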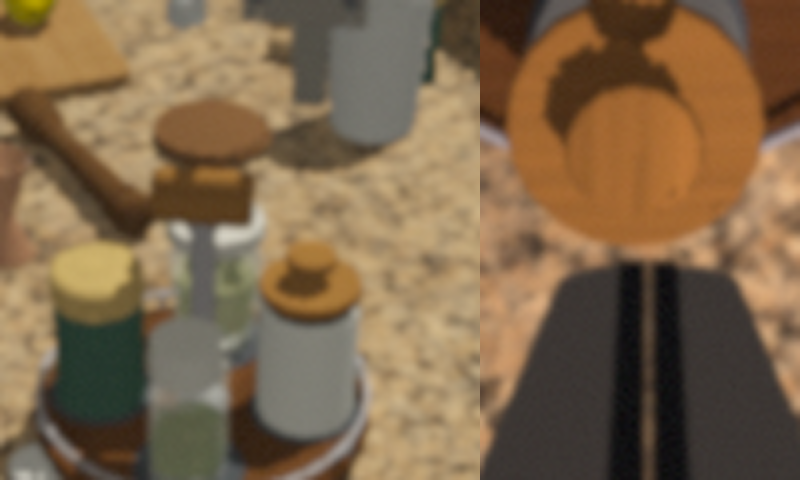

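```bash
python3 -m crank '0 -.2 .3 2 0 0 0;0 -.2 .3 4 0 0 0;0 -.2 .3 6 0 0 0;0 -.2 .3 8 0 0 0;0 -.2 .3 9 0 0 0;0 -.2 .3 9.4 0 0 0;0 -.2 .3 9.4 0 0 0;0 -.2 .3 9.4 0 0 0'; python3 -m crank '0 0 0 .2 0 0 0;0 0 0 .4 0 0 0;0 0 0 .5 0 0 0;0 0 0 .5 0 0 0';python3 -m crank '0 0 0 .1 0 0 0;0 0 0 .2 0 0 0;0 0 0 .3 0 0 0;0 0 0 .3 0 0 0'
```

```text
time: 3.1
ee_pos: [0.5163, 0.0168, 0.1763]
orientation: [3.141, -0.001, 0.985]
force: [0.2, -0.2, 0.2]
grip_width: 0.0005
time: 3.43
ee_pos: [0.5158, 0.0168, 0.1708]
orientation: [3.141, -0.0, 0.985]
force: [-0.7, -0.4, 0.5]
grip_width: 0.0005
time: 3.77
ee_pos: [0.5159, 0.0168, 0.1678]
orientation: [3.141, -0.0, 0.985]
force: [-0.3, 0.5, 3.0]
grip_width: 0.0007
```

```bash
python3 -m crank '0 0 0 .1 0 0 0;0 0 0 .2 0 0 0;0 0 0 .3 0 0 0;0 0 0 .3 0 0 0';python3 -m crank '0 0 0 .1 0 0 0;0 0 0 .2 0 0 0;0 0 0 .25 0 0 0;0 0 0 .25 0 0 0'
```

```text
time: 4.1
ee_pos: [0.5159, 0.0168, 0.1646]
orientation: [3.141, -0.0, 0.985]
force: [0.2, -0.5, 3.9]
grip_width: 0.0007
time: 4.43
ee_pos: [0.5159, 0.0168, 0.1621]
orientation: [3.141, -0.0, 0.985]
force: [-1.0, -0.7, 5.0]
grip_width: 0.0002
```

```bash
for i in 1 2; do python3 -m crank '0 0 0 .05 0 0 0;0 0 0 .1 0 0 0;0 0 0 .1 0 0 0;0 0 0 .1 0 0 0'; done
```

```text
time: 4.77
ee_pos: [0.5161, 0.0169, 0.162]
orientation: [3.141, -0.001, 0.985]
force: [-3.0, -0.6, 12.3]
grip_width: 0.0002
time: 5.1
ee_pos: [0.5165, 0.0174, 0.1619]
orientation: [3.141, -0.002, 0.985]
force: [-4.5, 1.0, 19.8]
grip_width: 0.0004
```

The lid met its stop: the fingertips are at z=143 mm and the force is up to 20 N. Next I'll lift, open the gripper and move over the bar.

```bash
python3 -m crank '0 0 0 -2 0 0 0;0 0 0 -5 0 0 0;0.3 0 0 -8 0 0 0;0.6 0 0 -10 0 0 0;0.8 0 -3 -10 0 0 0;0.8 0 -6 -10 0 0 0;0.8 0 -6.6 -10 0 0 0;0.8 0 -6.6 -10 0 0 0;0.8 0 -6.6 -10 0 0 0;0.8 0 -6.6 -10 0 0 0'
python3 - <<'E'
from h import *
s,im=save('wrist','w3.png'); _,t=save('top','t4.png')
print(s['ee_pos'],np.degrees(s['orientation']))
for P in([.46,.0545,.2],[.46,.046,.2]):print(px('wrist',P,s))
tip=s['ee_pos']-[0,0,.019]; print(px('top',tip))
E
```

```text
time: 5.93
ee_pos: [0.4615, 0.0526, 0.2599]
orientation: [3.141, 0.0, 0.984]
force: [-0.4, -0.2, 0.1]
grip_width: 0.0516
[0.46154312 0.05255178 0.25994502] [1.79962218e+02 1.44646457e-02 5.63747133e+01]
[322.9834957  224.99147827]
[313.00521388 231.23124069]
[319.24728976 199.36209496]
```

View pics/w3.png

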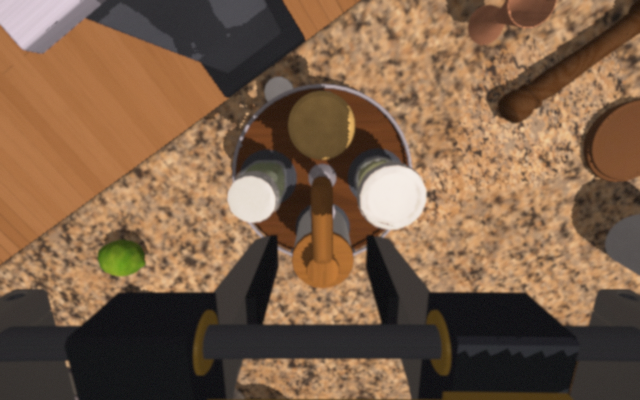

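The bar sits midway between the fingers (column 321 against about 322) and lies along the pads. I'll descend and grip.

```bash
python3 -m crank '0.8 0 0 2 0 0 0;0.8 0 0 4 0 0 0;0.8 0 0 6 0 0 0;0.8 0 0 7.5 0 0 0;0.8 0 0 7.5 0 0 0;0.4 0 0 7.5 0 0 0;0 0 0 7.5 0 0 0;0 0 0 7.5 0 0 0;0 0 0 7.5 0 0 0;0 0 0 7.5 0 0 0;0 0 0 7.5 0 0 0;0 0 0 7.5 0 0 0' 20; python3 -m crank '0 0 0 0 0 0 0;0 0 0 0 0 0 0;0 0 0 0 0 0 0'; python3 -c "
from h import *
shift([.46,.05,.184])"
```

```text
time: 7.03
ee_pos: [0.4608, 0.0534, 0.1854]
orientation: [3.141, -0.001, 0.985]
force: [-0.6, -0.6, -0.3]
grip_width: 0.0286
time: 7.28
ee_pos: [0.4607, 0.0532, 0.1852]
orientation: [-3.142, 0.0, 0.985]
force: [-0.2, -0.1, 1.6]
grip_width: 0.0162
pos [0.46068115 0.05324475 0.18519301] yaw [-1.79996785e+02  9.95540774e-04  5.64405369e+01] shift cm [-0.30804109  0.12261551  0.11929898] q [-0.53724721  0.21892746  0.39786252  2.11141024 -0.11418948  0.83118129
  0.91428385] F [-0.2072703  -0.14660943  1.62089186]
```

```bash
python3 -m crank '0 0 0 0 0 0 3;0 0 0 0 0 0 8;0 0 0 0 0 0 13;0 0 0 0 0 0 19;0 0 0 0 0 0 25;0 0 0 0 0 0 31;0 0 0 0 0 0 37;0 0 0 0 0 0 43;0 0 0 0 0 0 49;0 0 0 0 0 0 55;0 0 0 0 0 0 60;0 0 0 0 0 0 60'; python3 -c "
from h import *
shift([.46,.05,.184],56.4-153);print(read_state()['wrist_torque'])"
```

```text
time: 8.28
ee_pos: [0.4627, 0.0542, 0.1852]
orientation: [-3.141, -0.004, -0.066]
force: [7.6, 1.1, -7.1]
grip_width: 0.0161
pos [0.4626696  0.05415775 0.18520642] yaw [-179.94803197   -0.25180806   -3.77811357] shift cm [-0.23951091  0.43257     0.11919801] q [-0.68938877  0.23159328  0.57409381  2.11836274 -0.16972561  0.8304296
 -0.07897677] F [ 7.57304671  1.0521463  -7.05314064]
turn z deg 92.82188643481177
[ 0.46973701 -0.98962882  0.10900165]
```

```bash
python3 -m crank '0 .1 0 0 0 0 3;0 .2 0 0 0 0 8;0 .2 0 0 0 0 14;0 .2 0 0 0 0 20;0 .2 0 0 0 0 26;0 .2 0 0 0 0 32;0 .2 0 0 0 0 38;0 .2 0 0 0 0 44;0 .2 0 0 0 0 50;0 .2 0 0 0 0 56;0 .2 0 0 0 0 60;0 .2 0 0 0 0 60'; python3 -c "
from h import *
shift([.46,.05,.184],56.4-153);print(read_state()['wrist_torque'])"
```

```text
time: 9.28
ee_pos: [0.4645, 0.053, 0.1852]
orientation: [-3.138, -0.003, -1.113]
force: [5.6, -1.0, -6.6]
grip_width: 0.0159
pos [0.46451955 0.05297065 0.18522336] yaw [-1.79801145e+02 -1.49038298e-01 -6.37761074e+01] shift cm [0.06646056 0.53712651 0.12064597] q [-0.85475211  0.26187057  0.77826593  2.12292722 -0.24474129  0.84088191
 -1.04266786] F [ 5.61128907 -0.97871162 -6.57060241]
turn z deg 32.82389261952201
[-0.06203176 -0.90788443  0.20308674]
```

```bash
python3 -m crank '0 .1 0 0 0 0 5;0 .1 0 0 0 0 10;0 .1 0 0 0 0 15;0 .1 0 0 0 0 20;0 .1 0 0 0 0 25;0 .1 0 0 0 0 30;0 .1 0 0 0 0 33;0 .1 0 0 0 0 33;0 .1 0 0 0 0 33'
python3 - <<'E'
from h import *
shift([.46,.05,.184],-97)
save('wrist','w5.png'); _,b=save('side','s5.png');_,a=save('top','t5.png')
a=a[165:260,275:370,::-1]; b=b[145:265,265:375,::-1]
o=np.zeros((475,800,3),np.uint8); o[:,:475]=cv2.resize(a,(475,475),interpolation=2)
o[:355,475:]=cv2.resize(b,(325,355),interpolation=2)
cv2.imwrite('pics/c5.png',o)
E
```

```text
time: 10.03
ee_pos: [0.4647, 0.0517, 0.1852]
orientation: [-3.138, -0.001, -1.686]
force: [5.5, -1.2, -5.8]
grip_width: 0.0158
pos [0.46469348 0.05170243 0.18520497] yaw [-1.79777829e+02 -5.26530915e-02 -9.65991565e+01] shift cm [0.2229433  0.44713869 0.11896946] q [-0.95332057  0.29008681  0.90727971  2.1270322  -0.30191042  0.8520005
 -1.55139606] F [ 5.54845118 -1.24554077 -5.80792281]
turn z deg 0.400843467090084
```

View pics/c5.png

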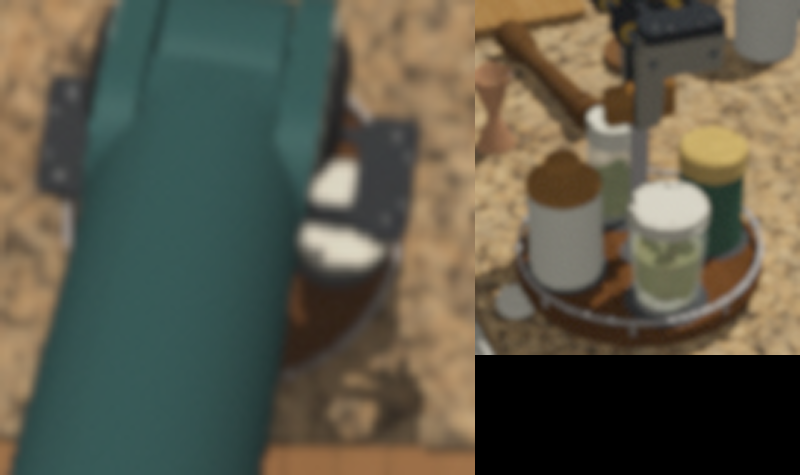

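View pics/w5.png

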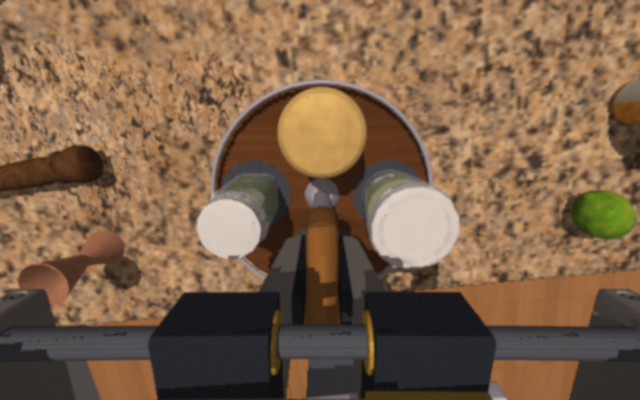

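Run:
```python
from h import *
k=lambda u,v,z:pt('side',265+(u-475)/2.9545,145+v/2.958,z)
K=k(564,154,.143);L=k(564,190,.128);T=k(516,303,.009); print(K,L,T)
ax0=[.461,.0445]; ax1=[.465,.052]
for ax in(ax0,ax1,[.460,.048]):
  a=lambda p:(np.degrees(np.arctan2(*(p[:2]-ax)[::-1]))%360).round(1)
  print(ax,a(K),np.linalg.norm(K[:2]-ax),a(L),a(T),np.linalg.norm(T[:2]-ax))
# predicted side pixels of tongue disc centre & knob for axis/angle
ax=np.array([.461,.046])
for th in(168,173,178):
  d=np.array([np.cos(np.radians(th)),np.sin(np.radians(th))]); print(th,px('side',[*(ax+.066*d),.143]),px('side',[*(ax+.112*d),.009]))
print(px('side',[*ax,.2]))
```

```text
[0.40116299 0.06078015 0.143     ] [0.38934958 0.03491459 0.128     ] [0.34905916 0.05453266 0.009     ]
[0.461, 0.0445] 164.8 0.06201218309488945 187.6 174.9 0.11238952375818645
[0.465, 0.052] 172.2 0.06443799099023338 192.7 178.7 0.11596849518409638
[0.46, 0.048] 167.7 0.06020901751987892 190.5 176.6 0.11113300488166884
168 [293.47595054 197.79033537] [277.59064848 243.68157011]
173 [294.06075037 199.12283538] [278.40826352 246.12948806]
178 [294.85606633 200.42714566] [279.56760117 248.53823271]
[320.48901968 173.67337467]
```

```bash
python3 -m crank '0 .1 0 0 0 0 0;0 .1 0 0 0 0 0;0 .1 0 0 0 0 0;0 .1 0 0 0 0 0;0 .1 0 0 0 0 0;0 .1 0 0 0 0 0'
python3 - <<'E'
from h import *
s=dict(ee_pos=[.46154,.05255,.25995],orientation=np.radians([179.96,.0145,56.37]))
T=pt('wrist',278,91,.009,s)
for ax in([.461,.053],[.465,.052],[.461,.046]):
  print(T,np.linalg.norm(T[:2]-ax),np.degrees(np.arctan2(*(T[:2]-ax)[::-1]))+33.63)
shift([.46,.05,.184],-97); print(read_state()['joint_vel'],read_state()['grip_width'])
E
```

```text
time: 10.68
ee_pos: [0.4647, 0.0517, 0.1852]
orientation: [-3.138, 0.0, -1.685]
force: [6.0, 0.6, -6.9]
grip_width: 0.0163
[0.35045247 0.0628654  0.009     ] 0.11098685842897874 208.53036467307786
[0.35045247 0.0628654  0.009     ] 0.11506169556493126 208.2114266302338
[0.35045247 0.0628654  0.009     ] 0.11182664385476353 204.95570538310255
pos [0.46470903 0.05169484 0.18521204] yaw [-1.79771104e+02  1.94528098e-02 -9.65596280e+01] shift cm [0.2222104  0.44893943 0.11933616] q [-0.95185421  0.28955537  0.90628331  2.12722961 -0.30284219  0.85171471
 -1.54953934] F [ 6.0012656   0.56648655 -6.91385814]
turn z deg 0.4403719759985165
[-0.00066636 -0.00234602  0.00057715  0.00032909 -0.00216701  0.00177301
  0.00042565] 0.016311416512722787
```

```bash
python3 -c "
from h import *
print(job.job_done()); print(read_state()['time'])"
```

```text
the job is handed in; nothing more can be done
None
the job is handed in; nothing more can be done
```

I pressed the canister lid home, turned the carousel 153° clockwise by its grip bar, and handed the job in still gripping the bar. The handover gave no verdict.

- **Lid:** it moved down at about 5 N. It then met the firm stop with the fingertips at z = 143 mm and the force rising to 20 N. That matches the seated height.
- **Alignment:** the angle from canister to tongue before turning came out at 206.6° from the wrist camera and 206.8° from the top camera. A second wrist picture gave 205–208.5°, depending on where I put the turning axis. Adding the 153.2° turned leaves the canister about 0–2° off the tongue's line; about 7° is allowed.
- **Hold:** at the last reading the grip width was 16.3 mm on the 16 mm bar, with a 20 N grip set. The arm joints were at rest (0.003 rad/s or less).
- **Bystanders:** all arm movement was well above them. I did not measure their positions again at the end.

Some checks disagreed:
- **Axis position:** the fixed cameras and the wrist camera disagreed by up to 10 mm on where the turning axis is.
- **Final side view:** this gave a rougher reading, with the canister 6–10° short of the tongue by the knob but 13–14° past it by the lid centre. I trusted the agreeing top and wrist measurements instead.
- **Side load:** about 6 N sideways and 7 N vertical stayed on the tool at the end, because the grip was slightly off the axis.

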